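Hold the spring-return purge valve open

ROBOT

A 6-joint arm with a two-finger parallel gripper is mounted at the origin on the work surface. World frame = base frame: x ahead of the robot, y to its left, z up, the work surface at z = 0. Lengths are in mm, angles in rad, forces in N, time in s.
With the tool pointing down it reaches from about 300 to 775 mm from the base axis. Payload 14.6 kg.
Tool frame: the origin (TCP) lies between the finger pads; the fingertips stand 11 mm ahead of it and the grasp point (between the pads) lies 8 mm behind it; z points along the fingers, y is the line along which they close (so a half turn about z gives the same grasp; the last joint's range is limited). The gripper opens to 94 mm and grips with 3 to 60 N. Pads are 16 mm wide; open, the fingers measure 119 mm over their backs; the gripper's body (75 mm by 177 mm) begins 78 mm behind the grasp point.
Start: joints at [1.181, 0.3, 1.521, -0, 1.321, -0.067], TCP at [174.47, 521.584, 216.446] pointing down, gripper open.
Joint ranges: [-3.03, 3.03], [-0.79, 2.21], [0.23, 2.52], [-1.04, 4.18], [0, 3.07], [-2.55, 2.55]. Speed limits (rad/s): [2.22, 2.22, 2.57, 3.14, 3.14, 3.14].

INTERFACE

Orientations are given as a rotation vector (axis times angle).
In Python, from workcell import * gives the robot as it stands. The module is installed in compiled form; this text tells all that it offers. Calls block until the motion is done:
- movep(position, orientation): joint-space move of the TCP to a pose.
- movel(position, frame=None, rate=150): straight line of the TCP; frame=None keeps the orientation; rate is the mean speed in mm/s.
- goto_joints(angles): joint-space move.
- command_gripper(opening, newtons=None): finger opening in mm; newtons is the grip in N (None keeps the last); returns when the fingers have stopped.
- pause(seconds).
- solve_ik(position, orientation): joint angles nearest the present ones, or None.
- read_state(): the state.
- grab_frame(name): name is "side" or "top"; returns (picture, depth): 480x640x3 uint8, red, green, blue; 480x640 float32, mm along the optical axis (not along the pixel's ray), 0 where there is no reading.
- camera_info(name): a dict with "fx", "fy", "cx", "cy" (pixels), "world_to_cam" (4x4, takes a point from world to camera coordinates). Camera axes: x right, y down, z forward; pixel columns grow to the right and rows downward; lengths in mm; the calibration is good to about 2 mm. A picture is of the moment at which its call begins. camera_info takes no time and is no camera call.
A pose or a line that the arm cannot do raises IKError and nothing moves.
- job_done(): hands the job in; it is judged then, once.
The state is a dict: "t": time; "qpos": joint angles; "qd": joint speeds; "joint_efforts": joint torques, N m; "tool_pos": TCP position; "tcp_rot": TCP orientation; "ft_force": force on the tool from outside, world axes, zero at the start; "moment": the same for the moment, N m; "grip_width": finger opening in mm; "grasp_force": force on a finger pad.
Only numpy, scipy, OpenCV 4.12 (cv2) and the standard library are available. Lean on these libraries where they do the work, as an engineer would, in place of code of your own. Each camera call takes 0.05 s, during which the arm holds its last target. There are 200 camera calls.

TASK

Somebody has left the amber bottle standing in the swing of the purge valve's yellow lever. First lift it away and set it down upright in the white spill tray, without dropping it and before you move the lever; then swing the lever counter-clockwise against its spring until it is fully open on its stop, and finish while still holding it there, because it springs shut when let go. Do not disturb the two bottles in the tray or the spanner on the bench.

Things in the scene. Friction and masses are not known exactly. Their poses are not given: they have to be found in the camera images.
- station: the valve station, fixed to the bench; origin on the bench under the pivot. Aluminium plate 100 x 370 x 8 mm, ending 30 mm from the origin on -x. A steel tube runs along y, centre 42 mm high, with a valve body 34 mm wide; on it a grey spring housing 53 mm across, top at 86 mm. Pressure regulator and two gauges, up to 110 mm high, from 110 to 220 mm along +y; vent at 156 mm on -y
- pivot (a point): point on the vertical pivot axis of the lever, at the lever's mid height, 92 mm above the bench (nut on top up to 101 mm). Its frame is the station's and does not turn with the lever: z up; the shut lever points along -x (roughly towards the robot), the fully open lever along -y (over the outlet tube)
- lever (a joint): lever angle in rad: 0 = shut (where its spring holds it at the start), 1.57 = fully open on its stop; grows counter-clockwise seen from above, from the station's -x to its -y. The spring always drives it back to 0: about 0.5 N m at 0 rising to 1.0 N m at the stop, that is 4 to 9 N across the grip point
- lever_grip (a point): middle of the lever's hand grip, 115 mm out from the pivot axis, 92 mm above the bench; turns with the lever, its -x points outwards along it. The yellow sleeve is 20 mm wide, 12 mm thick, from 55 to 147 mm from the axis; below it is open space down to the bench or, when open, to the outlet tube (fittings up to 25 mm wide, top at 55 mm)
- bottle_center (a point): centre, half-way up, of the amber bottle with paper label and white cap: 145 mm tall, 60 mm in diameter up to 98 mm, then shoulder and neck; the white cap is 36 mm in diameter and takes up the top 27 mm (118 to 145 mm above its foot). 0.22 to 0.45 kg. Starts upright on the bench in the swing of the lever
- bottle: the same amber bottle; origin at the centre of its underside, z up along the bottle
- tray: fixed white spill tray 260 x 190 mm (its x and y), 30 mm high, walls and floor 4 mm; origin at the centre of its underside. Two other bottles stand in its +x half; its -x half is free
- tray_free (a point): point on the tray's floor (4 mm above the bench) in the middle of its free half, 65 mm from the tray's centre along its -x
- white_bottle: bystander in the tray: white plastic bottle with blue cap, 52 mm in diameter, 112 mm tall; origin at its underside
- jar: bystander in the tray: pale glass jar with red lid, 56 mm in diameter, 85 mm tall; origin at its underside
- spanner: bystander: steel spanner 170 mm long, 8 mm thick, lying flat on the bench beside the station's plate; origin at its middle, length along its x
Mind the look-alikes: they are no part of the job. What is shaped like the bottle but purple or turquoise is not meant.

How it is judged (in metres and radians):
On the way, in this order (a step that is already met when the one before it is completed fails the run):
1. the amber bottle stands upright in the tray, let go, with the lever still shut (x of bottle in the frame of tray between -0.1 and 0.1 m and y of bottle in the frame of tray between -0.07 and 0.07 m and z of bottle in the frame of tray below 0.008 m and angle between bottle's own z axis and vertical below 0.1 rad and linear speed of bottle below 0.02 m/s and contact force between the fingers and bottle below 0.1 N and value of joint lever below 0.2 rad), for 0.2 s.
2. the lever is swung fully open and held on its stop (value of joint lever above 1.49 rad and contact force between the fingers and lever above 2 N), for 0.3 s.
At the end, for the whole second after the job is handed in: the lever is within 0.08 rad of its open stop and the fingers press on it with more than 2 N, nothing else holding it; the amber bottle stands flat and upright (within 0.1 rad) on the tray's floor, at rest and let go (all of step 2 and contact force between each of bottle, spanner and lever below 0.1 N and x of bottle in the frame of tray between -0.1 and 0.1 m and y of bottle in the frame of tray between -0.07 and 0.07 m and z of bottle in the frame of tray below 0.008 m and angle between bottle's own z axis and vertical below 0.1 rad and linear speed of bottle below 0.02 m/s and contact force between the fingers and bottle below 0.1 N); the arm keeps its last pose, push and grip.
It fails at once if the lever is driven against the amber bottle (over 3 N) (contact force between lever and bottle above 3 N).
It fails at once if the amber bottle is tipped over (more than 0.6 rad) (angle between bottle's own z axis and vertical above 0.6 rad).
It fails at once if the amber bottle is dropped (out of the gripper with its foot more than 40 mm above the bench) (height (world z) of bottle above 0.04 m and contact force between each of the arm, the fingers and bottle below 0.02 N).
It fails at once if a bottle in the tray is disturbed (moved over 30 mm or tilted over 0.3 rad) (distance of any of white_bottle, jar from where it was at the start of the episode above 0.03 m or angle between any of white_bottle, jar's own z axis and vertical above 0.3 rad).
It fails at once if the spanner is disturbed (moved over 40 mm) (distance of spanner from where it was at the start of the episode above 0.04 m).
It also fails if it takes over 61 s, if anything falls off the work surface, if the arm or the gripper's body presses on something with over 40 N, if the wrist force passes 120 N, or if a joint passes its speed limit or range.

## Working session

There is one attempt and no reset: what is moved stays moved. The work goes in short steps, each a Python script; the robot and the scene stay as the last script left them, time stands still between calls to the robot, and variables do not carry over. Pictures are saved under pics/ and viewed, at most 10 in all, crops included, and the job is handed in when it is done.

```bash
mkdir -p pics; python3 - <<'E'
from workcell import *
import cv2,numpy as np
for n in("side","top"):
    p,d=grab_frame(n); cv2.imwrite(f"pics/{n}0.png",p[:,:,::-1]); np.savez(f"{n}0.npz",p=p,d=d)
    c=camera_info(n); print(n,{k:np.round(v,3).tolist() for k,v in c.items()})
print(read_state())
E
```

```text
side {'fx': 486.661, 'fy': 486.661, 'cx': 317.898, 'cy': 235.453, 'world_to_cam': [[-0.957, -0.29, 0.012, 501.57], [-0.209, 0.659, -0.722, 176.165], [0.202, -0.694, -0.691, 910.662], [0.0, 0.0, 0.0, 1.0]]}
top {'fx': 577.934, 'fy': 577.934, 'cx': 320.137, 'cy': 239.031, 'world_to_cam': [[-0.028, -1.0, -0.012, 9.214], [-0.997, 0.029, -0.076, 512.725], [0.076, 0.009, -0.997, 1431.825], [0.0, 0.0, 0.0, 1.0]]}
{'t': 0.1, 'qpos': array([ 1.18141357e+00,  3.00414372e-01,  1.52147409e+00,  1.24871224e-05,
        1.32068815e+00, -6.65935851e-02]), 'qd': array([-0.00175563, -0.00060495, -0.00032334,  0.00096024, -0.0025313 ,
        0.00099367]), 'joint_efforts': array([ 3.19878920e-03, -5.32638645e+01, -3.53284800e+01,  7.10254116e-02,
        2.33854365e-02,  4.10021457e-06]), 'tool_pos': array([174.38629917, 521.40781234, 215.96269753]), 'tcp_rot': array([-5.04804786e-01, -3.10053269e+00,  1.50119183e-03]), 'ft_force': array([ 0.56082237, -0.10908021, -0.38712216]), 'moment': array([-0.00953307, -0.01811679,  0.01745222]), 'grasp_force': 0.0, 'grip_width': 94.18534582367137}
```

View pics/side0.png

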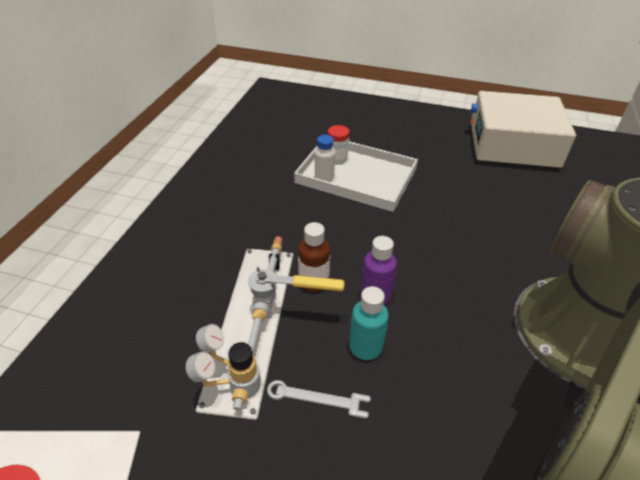

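View pics/top0.png

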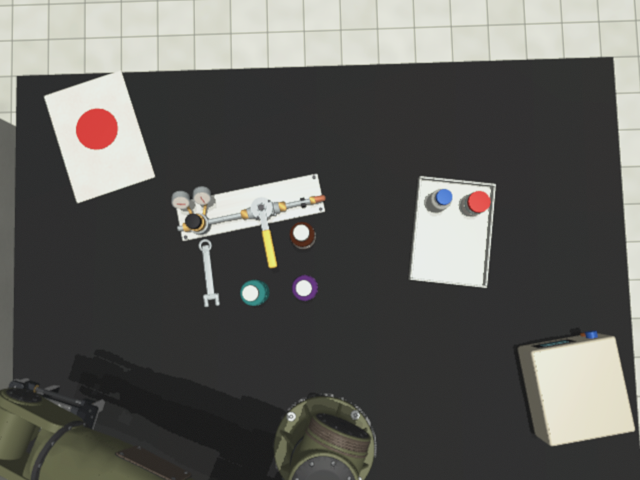

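The side view shows the amber bottle at (314,258), the purple look-alike at (379,270) and the turquoise one at (368,322). In the top view their caps are at (301,233), (304,289) and (251,293). The amber one is brown-red with a paper label and stands in the lever's swing (yellow sleeve at (268,250) in the top view), so it fits the description. The tray is at (453,232), and its free half is the lower one in the top view. Next I confirm in a crop and measure.

```bash
cat > h.py <<'E'
import numpy as np,cv2
from workcell import *
def ray(n,px):
    c=camera_info(n);M=np.array(c["world_to_cam"]);R,t=M[:3,:3],M[:3,3]
    d=np.array([(px[0]-c["cx"])/c["fx"],(px[1]-c["cy"])/c["fy"],1.])
    return -R.T@t,R.T@d
def plane(n,px,z):
    o,d=ray(n,px);return o+d*(z-o[2])/d[2]
def tri(a,b):
    (o,d),(p,e)=ray("side",a),ray("top",b)
    s=np.linalg.lstsq(np.c_[d,-e],p-o,rcond=None)[0]
    A,B=o+s[0]*d,p+s[1]*e;return (A+B)/2,np.linalg.norm(A-B)
def blobs(p,lo,hi,roi,amin=30):
    x0,y0,x1,y1=roi;m=cv2.inRange(cv2.cvtColor(p,cv2.COLOR_RGB2HSV),lo,hi)
    k=np.zeros_like(m);k[y0:y1,x0:x1]=m[y0:y1,x0:x1]
    cs=[c for c in cv2.findContours(k,cv2.RETR_EXTERNAL,cv2.CHAIN_APPROX_NONE)[0] if cv2.contourArea(c)>=amin]
    return sorted(cs,key=cv2.contourArea,reverse=True)
E
python3 - <<'E'
from h import *
np.set_printoptions(precision=1,suppress=True)
s=np.load("side0.npz")["p"];t=np.load("top0.npz")["p"]
Y=((22,120,100),(32,255,255));W=((0,0,150),(179,70,255))
rect=lambda c:cv2.minAreaRect(c)
ys=rect(blobs(s,*Y,(285,265,350,300))[0]);yt=rect(blobs(t,*Y,(255,220,285,275))[0])
print("yellow",ys,yt,tri(ys[0],yt[0]))
cs=blobs(s,*W,(300,220,330,245))[0];ct=blobs(t,*W,(288,220,316,248))[0]
es,et=rect(cs),cv2.minEnclosingCircle(ct)
print("cap",cv2.boundingRect(cs),et,tri(es[0],et[0]),plane("top",et[0],145))
tr=blobs(t,(0,0,120),(179,60,255),(400,165,505,300),500)[0];r=rect(tr)
print("tray top",r,[plane("top",q,30) for q in cv2.boxPoints(r)],plane("top",r[0],30))
pl=blobs(t,(0,0,120),(179,60,255),(165,165,335,250),500)[0]
print("plate",rect(pl))
ds=np.load("side0.npz")["d"];dt=np.load("top0.npz")["d"]
a=cv2.resize(s[215:310,225:400,::-1],None,fx=4,fy=4,interpolation=2)
b=cv2.resize(t[160:310,165:335,::-1],None,fx=4,fy=4,interpolation=2)
b=cv2.resize(b,(431,380));a=cv2.resize(a,(700,380))
cv2.imwrite("pics/crop1.png",cv2.resize(np.hstack([a,b]),None,fx=.7,fy=.7)); cv2.imwrite("pics/crop1.png",cv2.resize(np.hstack([a,b]),(800,269)))
E
```

```text
yellow ((318.1313171386719, 282.5115966796875), (50.333858489990234, 10.312873840332031), 5.04245138168335) ((268.9807434082031, 248.9038543701172), (37.85041809082031, 9.021342277526855), 78.69007110595703) (array([488.2, 116.8,  93.4]), np.float64(2.4060574627349873))
cap (305, 222, 19, 15) ((300.7391357421875, 232.05072021484375), 7.9809393882751465) (array([521.3,  37.8, 143.8]), np.float64(1.2664280362599953)) [520.6  37.6 145. ]
tray top ((452.9200744628906, 231.4922332763672), (77.95838165283203, 105.08968353271484), 5.5275397300720215) [array([ 403.9, -222.6,   30. ]), array([ 664.8, -258.2,   30. ]), array([ 640. , -451.2,   30. ]), array([ 380.1, -413. ,   30. ])] [ 521.3 -336.2   30. ]
plate ((248.09283447265625, 206.2152099609375), (51.013160705566406, 150.34780883789062), 82.60040283203125)
```

View pics/crop1.png

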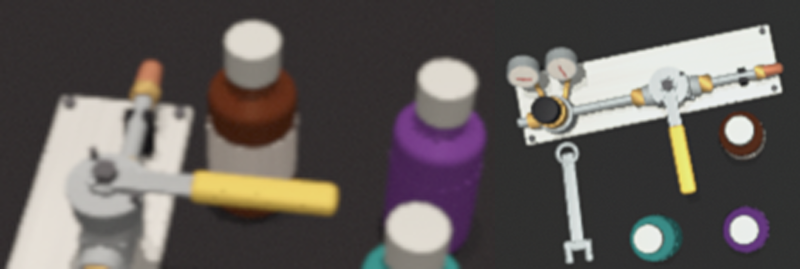

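The crop confirms it: the amber-brown bottle with the paper label and white cap stands just on the opening side of the yellow lever. The purple and turquoise ones are decoys. Next I grip it by the cap from above, with the fingertips above lever height.

```bash
cat >> h.py <<'E'
from scipy.spatial.transform import Rotation as Ro
def down(a): # tool z down, tool y at world angle a
    y=np.array([np.cos(a),np.sin(a),0]);z=np.array([0,0,-1.]);return Ro.from_matrix(np.c_[np.cross(y,z),y,z]).as_rotvec()
E
python3 - <<'E'
from h import *
np.set_printoptions(precision=2,suppress=True)
def pt(n,u,v):
    d=np.load(n+"0.npz")["d"][v-2:v+3,u-2:u+3];c=camera_info(n);z=np.median(d[d>0]);M=np.array(c["world_to_cam"])
    return (np.linalg.inv(M)@[(u-c["cx"])/c["fx"]*z,(v-c["cy"])/c["fy"]*z,z,1])[:3]
print("cap top z",pt("top",301,232),"tray floor top/side",pt("top",450,258),pt("side",365,178),"sleeve",pt("top",269,249),"nut",pt("top",261,207))
b=np.array([521,37.8]);o=down(1.5)
print(solve_ik([*b,230],o))
command_gripper(64,30)
movep([*b,230],o); movel([*b,126],rate=120)
s=read_state();print(s["t"],s["tool_pos"],s["ft_force"])
p,d=grab_frame("side");cv2.imwrite("pics/side1.png",p[:,:,::-1])
E
```

```text
cap top z [520.68  37.05 144.72] tray floor top/side [ 456.51 -331.42    4.84] [ 498.49 -327.84    2.67] sleeve [486.56 116.05  97.85] nut [587.15 132.73 100.73]
[ 0.    0.23  1.58 -0.    1.33 -1.5 ]
3.9 [521.37  37.83 126.7 ] [-0.   -0.45 -0.76]
```

View pics/side1.png

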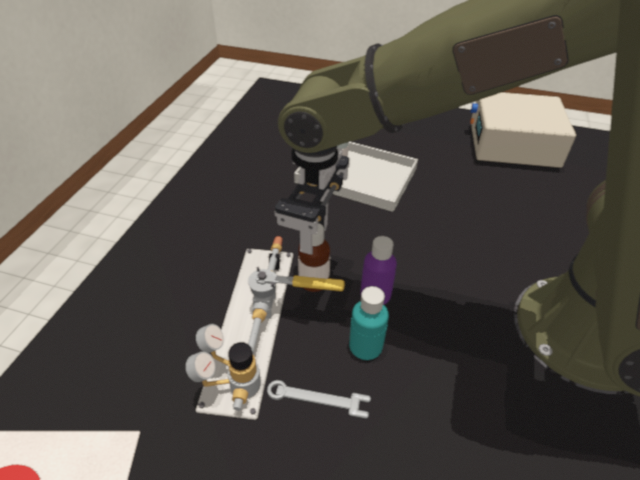

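The fingers straddle the amber cap at about (315,225), clear of the lever and the purple bottle. Heights agree in both views: cap top 145, tray floor about 4. Next: grip, lift a little, check, then carry.

```bash
python3 - <<'E'
from h import *
np.set_printoptions(precision=2,suppress=True)
command_gripper(20,35); s=read_state();print(s["grip_width"],s["grasp_force"],s["tool_pos"],s["ft_force"])
z0=s["tool_pos"][2]
movel([521,37.8,z0+40],rate=80); s=read_state();print(s["grip_width"],s["grasp_force"],s["ft_force"])
if s["grasp_force"]<10: raise SystemExit
movel([521,37.8,z0+85],rate=100)
f=[457,-328]
movel([*f,z0+85],down(0.9),rate=110)
s=read_state();print(s["t"],s["tool_pos"],s["grip_width"],s["grasp_force"],s["ft_force"])
for n in("side","top"):
    p,d=grab_frame(n);cv2.imwrite(f"pics/{n}2.png",p[:,:,::-1])
a=cv2.imread("pics/side2.png")[60:300,260:480];b=cv2.imread("pics/top2.png")[150:390,330:550]
cv2.imwrite("pics/c2.png",cv2.resize(np.hstack([a,b]),(800,436)))
E
```

```text
35.21249322468479 35.00020980834961 [521.06  37.71 126.09] [-0.65 -0.33  0.92]
35.16174487165228 34.99909222126007 [ 0.08 -0.96 -3.38]
9.2833 [ 457.05 -327.83  211.11] 35.42509480289167 34.99926030635834 [-0.52  0.6  -3.75]
```

View pics/c2.png

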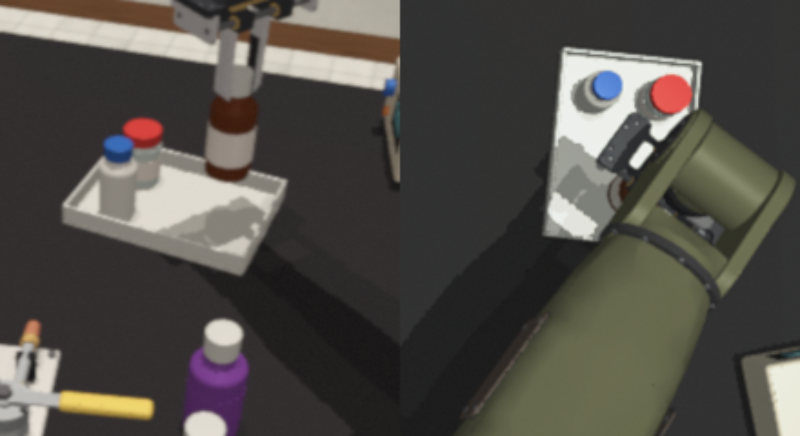

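The bottle hangs upright above the free half of the tray (crop: side (232,140), top (620,190)), well clear of the two others. Next I lower it until it touches, then release.

```bash
python3 - <<'E'
from h import *
np.set_printoptions(precision=2,suppress=True)
f=[457,-328];z0=126.1
movel([*f,z0+9],rate=90)
f0=read_state()["ft_force"][2]
z=z0+9
while z>z0:
    z-=1; movel([*f,z],rate=15); s=read_state()
    if s["ft_force"][2]-f0>3: break
print(z-z0,f0,s["ft_force"],s["t"])
command_gripper(64); pause(.2)
movel([*f,z+100],rate=120); 
o=down(-1.5)
movep([430,-60,240],o)
s=read_state();print(s["t"],s["tool_pos"])
for n in("side","top"):
    p,d=grab_frame(n);cv2.imwrite(f"pics/{n}3.png",p[:,:,::-1])
a=cv2.imread("pics/side3.png")[60:300,260:480];b=cv2.imread("pics/top3.png")[150:390,330:550]
cv2.imwrite("pics/c3.png",cv2.resize(np.hstack([a,b]),(800,436)))
E
```

```text
3.0 -3.833480255674931 [-1.04  0.41  5.53] 11.875
16.125 [430.03 -60.14 239.96]
```

View pics/c3.png

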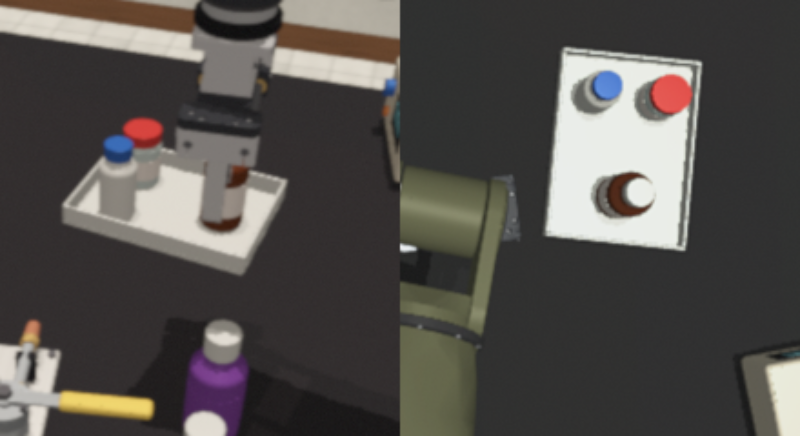

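The bottle stands upright in the free half of the tray (top crop (630,193)), let go, and the neighbours have not moved. Next is the lever.

```bash
cat >> h.py <<'E'
P=np.array([587.3,133.]);PH=np.pi+.16
def lev(a,z,r=113): # pose at lever angle a
    f=PH+a;return [*(P+r*np.array([np.cos(f),np.sin(f)])),z],down(f+np.pi/2-2*np.pi)
E
python3 - <<'E'
from h import *
np.set_printoptions(precision=2,suppress=True)
for a in np.linspace(0,1.6,5): print(solve_ik(*lev(a,86)))
p,o=lev(0,190);command_gripper(50,40)
movep(p,o); movel(lev(0,85)[0],rate=110)
s=read_state();print(s["t"],s["tool_pos"],s["ft_force"])
command_gripper(10,40)
s=read_state();print(s["grip_width"],s["grasp_force"],s["ft_force"],s["moment"])
im,d=grab_frame("side");cv2.imwrite("pics/side4.png",im[200:340,210:410,::-1].repeat(3,0).repeat(3,1))
E
```

```text
[ 0.16  0.32  1.82 -0.    1.    1.57]
[ 0.07  0.34  1.8  -0.    1.    1.08]
[0.01 0.39 1.73 0.   1.02 0.62]
[-0.03  0.47  1.61 -0.    1.06  0.19]
[-0.02  0.56  1.47  0.    1.11 -0.21]
18.5583 [476.11 114.97  85.64] [ 0.32  0.77 -0.54]
19.510449003309457 40.0159227848053 [  0.58 -10.91   1.81] [-1.89  0.05  0.23]
```

View pics/side4.png

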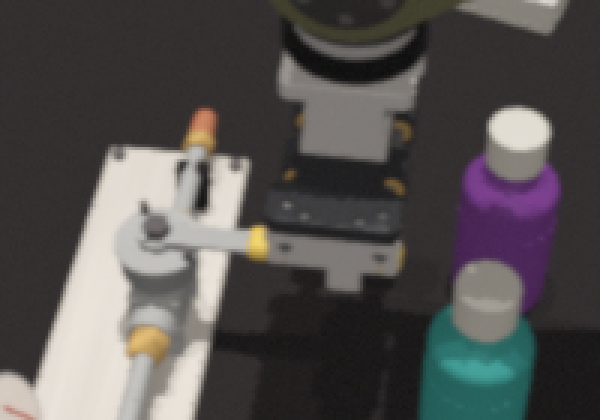

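The fingers hold the yellow sleeve (width 19.5 mm, 40 N; crop (335,250)). Next I swing it along the arc and watch the force.

```bash
python3 - <<'E'
from h import *
np.set_printoptions(precision=2,suppress=True)
def ang():
    v=read_state()["tool_pos"][:2]-P; return (np.arctan2(v[1],v[0])-PH)%(2*np.pi), np.linalg.norm(v)
def go(a):
    movel(*lev(a,85),rate=90); s=read_state(); f=PH+a
    tang=s["ft_force"][:2]@[-np.sin(f),np.cos(f)]; rad=s["ft_force"][:2]@[np.cos(f),np.sin(f)]
    print(round(a,2),"act",np.round(ang(),3),"tang %.1f rad %.1f fz %.1f"%(tang,rad,s["ft_force"][2]),"w %.1f"%s["grip_width"],s["t"].round(1)); return tang
for a in np.linspace(.2,1.5,8):
    if np.linalg.norm(read_state()["ft_force"])>45: print("force");break
    go(a)
for a in (1.54,1.57,1.59,1.61,1.63):
    if go(a)<-22: break
pause(.4)
for n in("side","top"):
    p,d=grab_frame(n);cv2.imwrite(f"pics/{n}5.png",p[:,:,::-1])
a=cv2.imread("pics/side5.png")[140:380,190:430];b=cv2.imread("pics/top5.png")[130:370,160:500]
cv2.imwrite("pics/c5.png",cv2.resize(np.hstack([a,b]),(800,331)))
E
```

```text
Traceback (most recent call last):
AttributeError: 'float' object has no attribute 'round'
```

```bash
python3 - <<'E'
from h import *
np.set_printoptions(precision=2,suppress=True)
def ang():
    v=read_state()["tool_pos"][:2]-P; return (np.arctan2(v[1],v[0])-PH)%(2*np.pi), np.linalg.norm(v)
def go(a):
    movel(*lev(a,85),rate=90); s=read_state(); f=PH+a
    tang=s["ft_force"][:2]@[-np.sin(f),np.cos(f)]; rad=s["ft_force"][:2]@[np.cos(f),np.sin(f)]
    print(round(a,2),"act",np.round(ang(),3),"tang %.1f rad %.1f fz %.1f"%(tang,rad,s["ft_force"][2]),"w %.1f"%s["grip_width"],round(s["t"],1)); return tang
for a in np.linspace(.2,1.5,8):
    if np.linalg.norm(read_state()["ft_force"])>45: print("force");break
    go(a)
for a in (1.54,1.57,1.59,1.61,1.63):
    if go(a)<-22: break
pause(.4)
for n in("side","top"):
    p,d=grab_frame(n);cv2.imwrite(f"pics/{n}5.png",p[:,:,::-1])
a=cv2.imread("pics/side5.png")[140:380,190:430];b=cv2.imread("pics/top5.png")[130:370,160:500]
cv2.imwrite("pics/c5.png",cv2.resize(np.hstack([a,b]),(800,331)))
E
```

```text
0.2 act [  0.2  112.98] tang -3.2 rad 0.3 fz 2.1 w 19.6 19.8
0.39 act [  0.38 113.02] tang -3.6 rad 2.3 fz 5.9 w 19.6 20.2
0.57 act [  0.57 113.12] tang -3.9 rad 4.3 fz 6.1 w 19.3 20.6
0.76 act [  0.75 113.22] tang -4.4 rad 6.0 fz 7.8 w 19.5 21.0
0.94 act [  0.94 113.41] tang -3.5 rad 8.4 fz 8.5 w 19.6 21.4
1.13 act [  1.12 113.63] tang -4.5 rad 10.8 fz 8.0 w 19.9 21.8
1.31 act [  1.31 113.87] tang -4.9 rad 12.6 fz 7.5 w 19.7 22.1
1.5 act [  1.5  114.17] tang -5.5 rad 13.7 fz 5.2 w 19.6 22.5
1.54 act [  1.54 114.25] tang -5.1 rad 13.9 fz 4.8 w 19.7 22.8
1.57 act [  1.57 114.27] tang -4.7 rad 13.8 fz 5.2 w 19.4 23.0
1.59 act [  1.59 114.3 ] tang -5.5 rad 14.1 fz 4.2 w 19.6 23.3
1.61 act [  1.6  114.34] tang -7.2 rad 14.8 fz 5.9 w 19.4 23.5
1.63 act [  1.61 114.04] tang -22.8 rad 12.2 fz 13.6 w 19.5 23.8
```

View pics/c5.png

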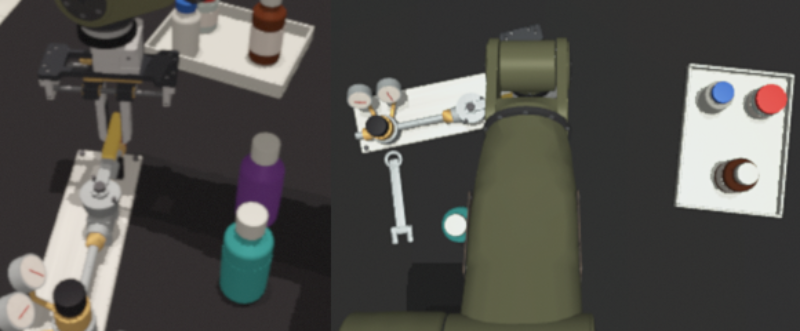

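The lever lies over the outlet tube (crop (110,140)). The tangential force jumped from 7 to 23 N, so it is on its stop. The amber bottle is upright in the tray and the spanner has not moved. I hand in now, still gripping.

```bash
python3 - <<'E'
from h import *
s=read_state();print(s["t"],s["ft_force"],s["grasp_force"])
print(job_done())
E
```

```text
24.275 [-18.79344679 -17.6219903   13.06626999] 40.17144799232483
the job is handed in; nothing more can be done
None
```

I handed the job in at about 24 s; no verdict came back. The amber bottle stands upright in the tray, and the gripper is still holding the lever open against its stop with a 40 N grip.

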